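Clear the stuck capsule from the ejector sleeve

TASK

An orange coffee capsule is stuck in the tilted metal sleeve of the capsule ejector. Take the wooden pusher from its rest, slide its round rod in through the guide hole at the sleeve's upper end and steadily (no ramming) push the capsule out past the red spring flap so it drops into the black catch box. Then draw the pusher out so that the flap swings shut, and lay it back in both cradles of its rest; never touch the orange capsule with the gripper and leave everything else on the counter where it is.

Things in the scene. Friction and masses are not known exactly. Their poses are not given: they have to be found in the camera images.
- ejector: Fixed ejector: square sleeve on a post, catch box below its lower end. Origin on the counter, z up; x is the horizontal push direction. Sleeve 90 mm long, outside 44 mm wide, bore 38 x 38 mm, sloping 25 deg (0.4363 rad) DOWN towards +x: its axis in this frame is (0.9063, 0, -0.4226). Top of clear plastic. A sprung leaf in its roof holds the capsule fast until pushed with about 4 to 12 N.
- mouth (a point): Centre of the guide hole (26 x 26 mm) in the outer face of the guide plate (52 x 52 x 5 mm, steel, square to the axis) at the sleeve's upper end; (-60, 0, 165) mm in the ejector's frame. The hole lets the rod in but not the capsule out. Axes are the ejector's (not tilted).
- exit (a point): Centre of the sleeve's open lower end, 90 mm down the axis from the mouth, just inside the flap. Axes as the ejector's.
- catch (a point): Centre of the inner floor of the black open catch box (145 mm along x, 125 mm along y, rim 63 mm above the counter); this point is 12 mm above the counter. Axes as the ejector's.
- flap (a joint): Red flap, 40 x 49 x 3 mm, hung over the sleeve's lower end on a hinge 31 mm above the sleeve's axis; 0 = shut, grows to 1.7 rad as it is pushed outward. A light spring (about 0.01 Nm shut, 0.03 Nm wide open) shuts it.
- capsule: The stuck orange capsule: cylinder 36 mm in diameter, 30 mm long, about 30 g, thin-walled (over 30 N from the pusher dents it), lying along the sleeve. Origin at its centre, at the start about 37 mm down the axis from the mouth. Its axis in its own frame is (0.9063, 0, -0.4226); at the start its frame is parallel to the ejector's.
- pusher: Wooden pusher, 270 mm long, about 60 g, straight along x: square handle (20 x 20 mm) from x = -95 to +25 mm, round rod 18 mm in diameter from +25 to +175 mm. Origin on its centre line, near the balance point. At the start it lies level in the rest, centre line 45 mm above the counter, carried by cradles at x = about -75 and +125 mm and free between.
- pusher_tip (a point): Centre of the rod's free end face, 175 mm along x from the pusher's origin. The capsule may tip at the sleeve's lower lip and stay pinched under the flap until the rod holds the flap wider open: push on until it drops. It is mostly out by 135 mm down the axis from the mouth; if it still hangs there, draw back 40 mm and push again. At 150 mm the handle's shoulder meets the guide plate.
- rest: Fixed grey rest. Origin on the counter, z up, x along the pusher towards its tip. Base plate 255 x 70 x 6 mm; U-shaped cradles 16 mm thick at x = -75 mm (gap 34 mm, floor 35 mm above the counter) and +125 mm (gap 32 mm, floor 36 mm), cheeks 12 mm above the floors. Laid back properly, the pusher's origin is 45 mm above the rest's origin, within 15 mm along x, tip towards +x.
- mug_a: Cream lidded mug, 86 mm wide, 100 mm high, tan handle on its +y side reaching 74 mm from its axis; origin under its centre. Bystander.
- mug_b: A second mug like mug_a. Bystander.
- sugar_jar: White jar 72 mm wide, 110 mm high, origin under its centre. Bystander.
- pitcher: Steel milk pitcher 80 mm wide, 100 mm high, handle on +y; origin under its centre. Bystander.
- spoon: Steel spoon 150 mm long, lying on the counter. Bystander.
- spare_0: Blue spare capsule standing on end, 36 mm wide, 30 mm high, origin under its centre. Bystander.
- spare_1: Green spare capsule like spare_0. Bystander.

How it is judged:
By the outcome, as a careful person would: the job done as asked, in the order asked, and still so for the second after the job is handed in, with the robot touching nothing.
It also fails if it takes over 64 s, if anything falls off the work surface, if the arm or the gripper's body presses on something with over 40 N, if the wrist force passes 120 N, or if a joint passes its speed limit or range.

ROBOT

A 6-joint arm with a two-finger parallel gripper is mounted at the origin on the work surface. World frame = base frame: x ahead of the robot, y to its left, z up, the work surface at z = 0. Lengths are in m, angles in degrees, forces in N, time in s.
With the tool pointing down it reaches from about 0.35 to 0.975 m from the base axis. Payload 7.1 kg.
Tool frame: the origin (TCP) lies on the centre line of the jaws, within the pads' length; the fingertips stand 19 mm ahead of it and the grasp point (between the pads) is the TCP; z points along the fingers, y is the line along which they close (so a half turn about z gives the same grasp; the last joint's range is limited). The gripper opens to 88 mm and grips with 3 to 60 N. Pads are 20 mm wide; open, the fingers measure 115 mm over their backs; the gripper's body (75 mm by 178 mm) begins 61 mm behind the grasp point.
Start: joints at [67.838, 24.242, 93.386, -0, 62.372, -1.089], TCP at [0.225, 0.583, 0.242] pointing down, gripper open.
Joint ranges: [-172.04, 172.04], [-51.8, 120.97], [4.93, 147.93], [-75.15, 255.16], [6.16, 154.13], [-145.62, 145.62]. Speed limits (degrees/s): [136.94, 136.94, 172.46, 180, 180, 180].

INTERFACE

Orientations are given as a 3x3 rotation matrix whose columns are the frame's x, y, z axes.
In Python, from workcell import manip, cams gives the robot as it stands. The module is installed in compiled form; this text tells all that it offers.
- The arm moves only by the tool jog_arm, never from a script. Its argument "steps" is a list of rows, each a list of 3 entries, a list of its own where there are three numbers: the opening, from 0 (shut) to 1 (fully open), then the shift along the tool's x, y, z in mm, then the turn about the tool's z in degrees. In form: [[grip, [tx, ty, tz], turn], ...]. A call has 1 to 12 rows; each row is the pose to reach, as a shift and turn from the pose commanded when the call began, along the tool's axes at that moment; what a row does not reach only later rows make up. A row lasts 1/8 s, in which the tool goes at most 62.5 mm and 10.7 degrees, less where a joint would pass 70% of its speed; a pose out of reach is approached as far as the arm can. A call with a gripper value outside its range is refused whole. The fingers move at their own pace and stop on an object; "squeeze" is the grip in N (left out, the last holds). Time passes only in rows, so rows that repeat a pose let the fingers close. It gives the time, the measured TCP pose, the force, the opening and the grip force at its end, in the units of the state.
- manip.get_state(): the state, without advancing time (a new reading comes with each control period).
- cams.grab_frame(name): name is "side" or "top" or "wrist"; returns a dict with "color" (420x560x3 uint8, blue, green, red), "mtx" (3x3 intrinsics, pixels), "camera_from_world" (4x4, takes a point from world to camera coordinates); the wrist camera has in their place "hand_eye" (4x4, takes a point from camera to tool coordinates, whose origin is the TCP and whose axes are the flange's). Camera axes: x right, y down, z forward; pixel columns grow to the right and rows downward; lengths in m; the calibration is good to about 2 mm. A picture is of the moment at which its call begins: read the wrist's pose just before it. There is no depth.
- manip.close_job(): hands the job in; it is judged then, once.
The state is a dict: "time_s": time; "joints": joint angles; "qvel": joint speeds; "joint_torque": joint torques, N m; "tool_pos": TCP position; "ee_rot": TCP orientation; "ft_force": force on the tool from outside, world axes, zero at the start; "ft_torque": the same for the moment, N m; "width": opening from 0.0 (shut) to 1.0 (fully open); "gripper_force": force on a finger pad.
Only numpy, scipy, OpenCV 4.12 (cv2) and the standard library are available. Lean on these libraries where they do the work, as an engineer would, in place of code of your own. Each camera call takes 0.05 s, during which the arm holds its last target. There are 200 camera calls.

## Working session

There is one attempt and no reset: what is moved stays moved. The work goes in short steps, Python scripts to look and compute and a tool call to move; the robot and the scene stay as the last step left them, time stands still between calls to the robot, and variables do not carry over. Pictures are saved under pics/ and viewed, at most 15 in all, crops included, and the job is handed in when it is done.

Besides the shell and the picture viewer there is one more tool, called after "Emit:" as name(argument=value, ...) on one line, values as JSON. jog_arm: Moves the arm, as the interface text tells. Its arguments: {"type":"object","properties":{"steps":{"type":"array","items":{"type":"array"}},"squeeze":{"type":"number"}},"required":["steps"]}

```bash
mkdir -p pics; python3 - <<'E'
from workcell import manip,cams
import cv2,numpy as np
np.set_printoptions(precision=4,suppress=True)
s=manip.get_state();print(s)
for n in("top","side"):
    f=cams.grab_frame(n);cv2.imwrite(f"pics/{n}0.png",f["color"]);print(n,f["mtx"],f["camera_from_world"])
f=cams.grab_frame("wrist");print(f["mtx"],f["hand_eye"]);cv2.imwrite("pics/wrist0.png",f["color"])
E
```

```text
{'time_s': 0.0, 'joints': array([67.8382, 24.2837, 93.4324,  0.0001, 62.3729, -1.0885]), 'qvel': array([-0.0521,  0.0121,  0.0394,  0.0317,  0.0293,  0.0241]), 'joint_torque': array([ -0.0016, -54.4642, -27.3657,   0.0644,   0.023 ,  -0.0001]), 'tool_pos': array([0.2245, 0.5827, 0.2409]), 'ee_rot': array([[-0.9331,  0.3596, -0.0006],
       [ 0.3596,  0.9331, -0.0014],
       [ 0.    , -0.0016, -1.    ]]), 'ft_force': array([ 0.1289, -0.5655,  0.4485]), 'ft_torque': array([-0.0018,  0.0322, -0.0092]), 'gripper_force': 0.0, 'width': 0.9962900783308155}
top [[466.1251   0.     283.1005]
 [  0.     466.1251 202.2151]
 [  0.       0.       1.    ]] [[ 0.0243 -0.9995  0.0226  0.023 ]
 [-0.9946 -0.0264 -0.1006  0.5734]
 [ 0.1012 -0.02   -0.9947  1.4988]
 [ 0.      0.      0.      1.    ]]
side [[525.2469   0.     283.2748]
 [  0.     525.2469 201.8324]
 [  0.       0.       1.    ]] [[-0.9575 -0.2883 -0.0053  0.5634]
 [-0.2093  0.7076 -0.6749  0.1583]
 [ 0.1983 -0.6452 -0.7379  1.4968]
 [ 0.      0.      0.      1.    ]]
[[305.843   0.    279.783]
 [  0.    305.843 209.06 ]
 [  0.      0.      1.   ]] [[ 0.0006 -0.9639 -0.2662  0.073 ]
 [ 1.      0.0006  0.0001 -0.0007]
 [ 0.     -0.2662  0.9639 -0.1443]
 [ 0.      0.      0.      1.    ]]
```

View pics/top0.png

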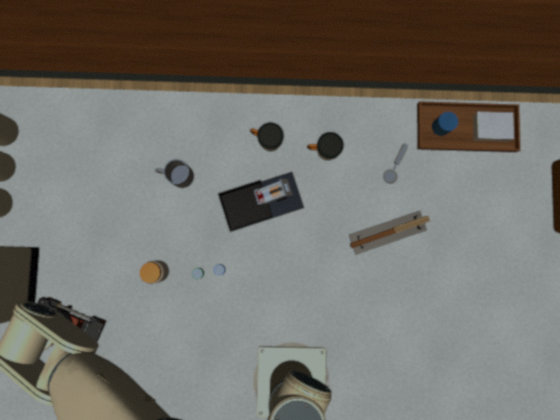

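View pics/side0.png

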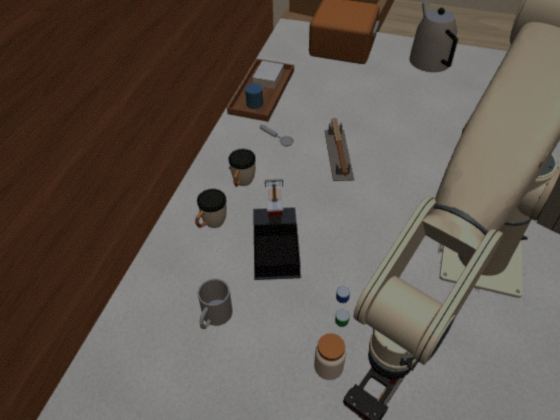

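The top view shows the catch box at about (220–300, 175–230) with the sleeve on its right side. The rest and pusher are at (350–430, 212–252), and the arm is clear of both. The side view shows the same items. I'll enlarge the areas that matter.

```bash
python3 - <<'E'
import cv2,numpy as np
t=cv2.imread("pics/top0.png");s=cv2.imread("pics/side0.png")
a=cv2.resize(t[165:240,210:310],(400,300),interpolation=2);b=cv2.resize(t[195:270,340:440],(400,300),interpolation=2)
c=cv2.resize(s[170:290,220:380],(400,300),interpolation=2);d=cv2.resize(s[112:187,290:390],(400,300),interpolation=2)
o=np.vstack([np.hstack([a,b]),np.hstack([c,d])]);o=np.clip(o*1.6,0,255).astype('u1');cv2.imwrite("pics/z.png",o)
E
```

```text
(no output)
```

View pics/z.png

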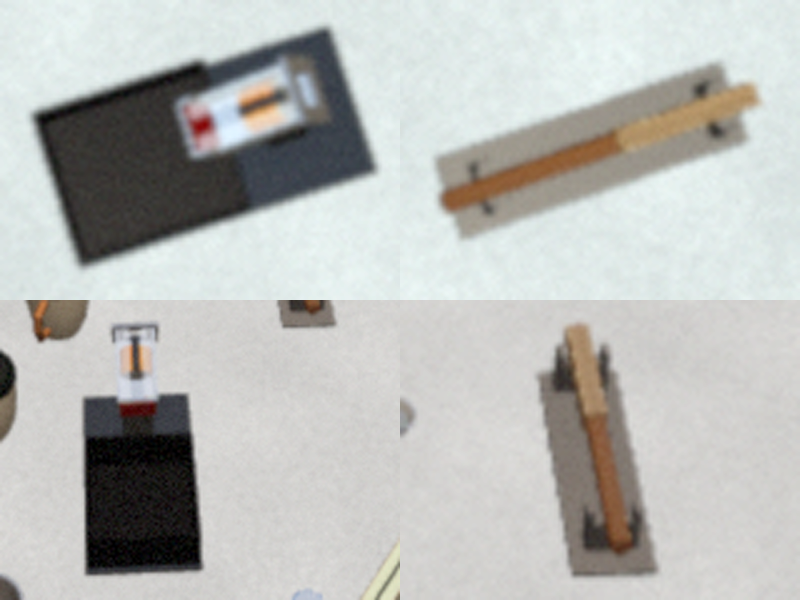

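The zoom shows the light handle at the −y end and the brown rod tip at the +y end. The sleeve's guide plate is at its −y end with the red flap at +y, so the pusher and the ejector point roughly the same way.

```bash
cat >h.py <<'E'
import numpy as np,cv2
np.set_printoptions(precision=4,suppress=True)
K=dict(top=np.array([[466.1251,0,283.1005],[0,466.1251,202.2151],[0,0,1]]),side=np.array([[525.2469,0,283.2748],[0,525.2469,201.8324],[0,0,1]]),
 wrist=np.array([[305.843,0,279.783],[0,305.843,209.06],[0,0,1]]))
T=dict(top=np.array([[.0243,-.9995,.0226,.023],[-.9946,-.0264,-.1006,.5734],[.1012,-.02,-.9947,1.4988],[0,0,0,1]]),
 side=np.array([[-.9575,-.2883,-.0053,.5634],[-.2093,.7076,-.6749,.1583],[.1983,-.6452,-.7379,1.4968],[0,0,0,1]]))
HE=np.array([[.0006,-.9639,-.2662,.073],[1,.0006,.0001,-.0007],[0,-.2662,.9639,-.1443],[0,0,0,1]])
def wT(s):
    M=np.eye(4);M[:3,:3]=s["ee_rot"];M[:3,3]=s["tool_pos"];return np.linalg.inv(M@HE)
def ray(c,uv,M=None):
    M=T[c] if M is None else M
    d=M[:3,:3].T@np.linalg.inv(K[c])@[uv[0],uv[1],1];return -M[:3,:3].T@M[:3,3],d
def onz(c,uv,z,M=None):
    o,d=ray(c,uv,M);return o+d*(z-o[2])/d[2]
def tri(*obs):  # (cam,uv,M)
    A=0;b=0
    for c,uv,M in obs:
        o,d=ray(c,uv,M);d/=np.linalg.norm(d);P=np.eye(3)-np.outer(d,d);A=A+P;b=b+P@o
    return np.linalg.solve(A,b)
E
python3 - <<'E'
from h import *
ta=lambda u,v:(210+u/4,165+v/4); tb=lambda u,v:(340+(u-400)/4,195+v/4)
for n,p in dict(tail=(758,94),tip=(446,200),sh=(620,138)).items(): print(n,onz("top",tb(*p),.045))
p=onz("top",tb(446,200),.045)-onz("top",tb(758,94),.045);print(np.degrees(np.arctan2(p[1],p[0])),np.hypot(*p[:2]))
r=[onz("top",tb(*q),.006) for q in((437,157),(722,63),(746,142),(460,238))];print("rest",np.mean(r,0),*[np.degrees(np.arctan2(*(a-b)[1::-1])) for a,b in((r[0],r[1]),(r[3],r[2]))])
b=[onz("top",ta(*q),.063) for q in((36,115),(82,265),(248,210),(205,65))];print("box",b)
for z in(.165,):print("mouth",onz("top",ta(311,91),z))
print("plate top",[onz("top",ta(*q),.1886) for q in((289,55),(305,125))], tri(("top",ta(297,90),None),("side",(220+135/2.5,180),None)))
print("flap",onz("top",ta(202,125),.14))
E
```

```text
tail [ 0.5304 -0.4397  0.045 ]
tip [ 0.4383 -0.1859  0.045 ]
sh [ 0.4918 -0.3268  0.045 ]
109.9472484988693 0.2699949905080838
rest [ 0.4834 -0.3136  0.006 ] 109.51401493130246 109.6753172600733
box [array([0.5909, 0.2439, 0.063 ]), array([0.4721, 0.203 , 0.063 ]), array([0.5192, 0.0725, 0.063 ]), array([0.635 , 0.1101, 0.063 ])]
mouth [0.6026 0.0274 0.165 ]
plate top [array([0.6258, 0.045 , 0.1886]), array([0.5742, 0.0319, 0.1886])] [0.6021 0.0383 0.1778]
flap [0.5777 0.1089 0.14  ]
```

```bash
cat >>h.py <<'E'
def rel(s,p): return np.round(1000*np.asarray(s["ee_rot"]).T@(np.asarray(p)-s["tool_pos"]),1)
E
python3 - <<'E'
from h import *
from workcell import manip
s=manip.get_state()
print(rel(s,(.48,.15,.28)),rel(s,(.513,-.392,.22)))
E
```

```text
[-394.  -312.1  -38.6] [-619.6 -806.    22. ]
```

Emit:
jog_arm(steps=[[1,[-50,-40,-5],4],[1,[-95,-75,-10],8],[1,[-140,-110,-15],12],[1,[-185,-145,-20],16],[1,[-230,-180,-25],20],[1,[-275,-217,-30],24],[1,[-320,-254,-35],28],[1,[-358,-285,-38],32],[1,[-394,-312,-38],35],[1,[-418,-366,-38],40],[1,[-440,-420,-38],45],[1,[-460,-470,-30],49]])

```text
time_s: 1.65
tool_pos: [0.4851, -0.0227, 0.272]
ee_rot: [[-0.338, 0.941, 0.001], [0.941, 0.338, -0.0], [-0.001, 0.001, -1.0]]
ft_force: [0.5, 0.1, 0.3]
width: 0.998
gripper_force: 0.0
```

```bash
python3 - <<'E'
from h import *
from workcell import manip
s=manip.get_state()
print(s["time_s"],s["tool_pos"],s["ee_rot"],s["joints"],rel(s,(.513,-.392,.20)))
E
```

```text
1.65 [ 0.4851 -0.0227  0.272 ] [[-0.3383  0.941   0.0012]
 [ 0.941   0.3383 -0.0001]
 [-0.0005  0.0011 -1.    ]] [ -4.0816  10.1725 108.9968  -0.0016  60.7611 -23.856 ] [-356.9  -98.7   72.1]
```

Emit:
jog_arm(steps=[[1,[-50,-14,5],0],[1,[-105,-29,15],0],[1,[-160,-44,25],0],[1,[-215,-59,35],0],[1,[-270,-75,45],0],[1,[-320,-89,55],0],[1,[-357,-99,60],0],[1,[-357,-99,60],0],[1,[-357,-99,60],0]])

```text
time_s: 2.78
tool_pos: [0.5131, -0.3895, 0.2113]
ee_rot: [[-0.341, 0.94, -0.001], [0.94, 0.341, 0.001], [0.001, -0.0, -1.0]]
ft_force: [0.7, 0.6, -0.2]
width: 1.002
gripper_force: 0.0
```

```bash
python3 - <<'E'
from h import *
from workcell import manip,cams
s=manip.get_state();print(s["time_s"],s["tool_pos"])
f=cams.grab_frame("wrist")["color"];cv2.imwrite("pics/w1.png",f)
E
```

```text
2.775 [ 0.5131 -0.3895  0.2113]
```

View pics/w1.png

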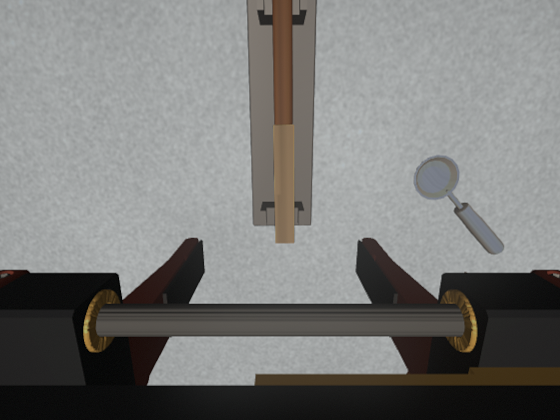

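The wrist view shows the pusher running straight up the image. The handle end is at (285,242), the shoulder at (284,125) and the rear cradle at rows 203–225. It's well aligned and the jaws are either side of the line.

```bash
python3 - <<'E'
from h import *
from workcell import manip
s=manip.get_state();M=wT(s)
a=onz("wrist",(285,242),.055,M);b=onz("wrist",(284,125),.055,M);print(a,b,np.linalg.norm(a-b))
R=s["ee_rot"].T*1000
for p in((285,242),(284,125)):print(R@(onz("wrist",p,.055,M)-s["tool_pos"]))
for p in((283,203),):print("cradle front",R@(onz("wrist",p,.047,M)-s["tool_pos"]))
print("front cradle",R@(onz("wrist",(283,24),.048,M)-s["tool_pos"]))
E
```

```text
[ 0.5335 -0.4306  0.055 ] [ 0.4915 -0.3196  0.055 ] 0.11864285763090562
[-46.0143   4.8323 156.4975]
[ 72.6183   3.2755 156.6027]
cradle front [ -5.7499   2.6738 164.5337]
front cradle [159.7792   2.1023 163.68  ]
```

Emit:
jog_arm(steps=[[1,[2,4,45],0],[1,[2,4,95],0],[1,[2,4,140],0],[1,[2,4,164],0],[1,[2,4,164],0],[0,[2,4,164],0],[0,[2,4,164],0],[0,[2,4,164],0],[0,[2,4,164],0],[0,[2,4,164],0],[0,[2,4,164],0]], squeeze=4)

```text
time_s: 4.2
tool_pos: [0.5166, -0.3869, 0.0477]
ee_rot: [[-0.341, 0.94, -0.0], [0.94, 0.341, 0.0], [0.0, -0.0, -1.0]]
ft_force: [0.8, -0.5, -0.7]
width: 0.358
gripper_force: 0.0
```

Emit:
jog_arm(steps=[[0,[0,0,0],0],[0,[0,0,0],0],[0,[0,0,0],0],[0,[0,0,0],0]])

```text
time_s: 4.7
tool_pos: [0.5166, -0.3869, 0.0476]
ee_rot: [[-0.341, 0.94, -0.0], [0.94, 0.341, 0.0], [0.0, -0.0, -1.0]]
ft_force: [1.0, 0.1, -1.1]
width: 0.226
gripper_force: 4.0
```

Emit:
jog_arm(steps=[[0,[0,0,-9],0],[0,[1,0,-18],0],[0,[2,0,-27],0],[0,[4,0,-36],0],[0,[6,0,-45],0],[0,[9,0,-54],0],[0,[12,0,-63],0],[0,[16,0,-72],0],[0,[16,0,-72],0]])

```text
time_s: 5.82
tool_pos: [0.5115, -0.3718, 0.1206]
ee_rot: [[-0.341, 0.94, 0.001], [0.94, 0.341, -0.001], [-0.001, 0.001, -1.0]]
ft_force: [-0.2, 0.1, -0.1]
width: 0.227
gripper_force: 4.0
```

```bash
python3 - <<'E'
from h import *
from workcell import manip,cams
s=manip.get_state();print(s["time_s"],s["tool_pos"],s["width"],s["ft_force"])
f=cams.grab_frame("wrist")["color"];cv2.imwrite("pics/w2.png",f)
g=cams.grab_frame("side")["color"];cv2.imwrite("pics/s2.png",g)
o=np.hstack([cv2.resize(f,(400,300)),np.clip(1.5*cv2.resize(g[80:200,280:440],(400,300),interpolation=2),0,255).astype('u1')]);cv2.imwrite("pics/c2.png",o)
E
```

```text
5.825 [ 0.5115 -0.3718  0.1206] 0.22693087529003098 [-0.1936  0.1103 -0.14  ]
```

View pics/c2.png

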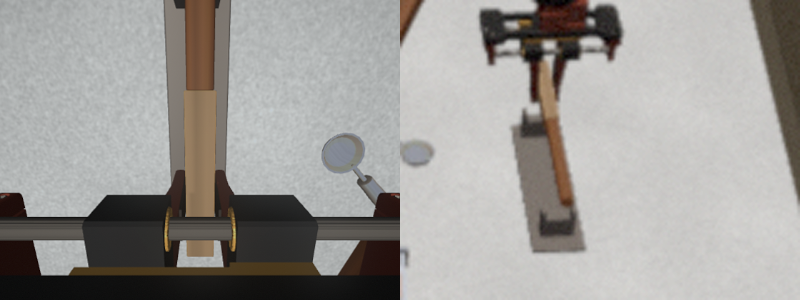

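The pusher is still level in the jaws: the handle is straight and the tip at crop pixel (565,203) is clear of the cradle. I'll ease the grip and bob the arm so the rod droops about the pads.

Emit:
jog_arm(steps=[[0,[0,0,-30],0],[0,[0,0,-90],0],[0,[0,0,-90],0],[0,[0,0,-40],0],[0,[0,0,-40],0],[0,[0,0,-100],0],[0,[0,0,-100],0]], squeeze=3)

```text
time_s: 6.8
tool_pos: [0.5136, -0.3737, 0.2248]
ee_rot: [[-0.341, 0.94, 0.006], [0.94, 0.341, -0.005], [-0.007, 0.004, -1.0]]
ft_force: [-0.7, 0.3, -0.1]
width: 0.228
gripper_force: 3.0
```

```bash
cat >>h.py <<'E'
def shoulder(f):
    g=f[20:330,283].astype(float); sat=g[:,2]-g[:,0]; return g
E
python3 - <<'E'
from h import *
from workcell import manip,cams
s=manip.get_state();print(s["time_s"],s["tool_pos"],s["width"])
f=cams.grab_frame("wrist")["color"];g=cams.grab_frame("side")["color"]
u=lambda a:np.clip(1.5*a,0,255).astype('u1')
o=np.hstack([cv2.resize(f,(400,300)),u(cv2.resize(g[50:170,280:440],(400,300),interpolation=2))]);cv2.imwrite("pics/c3.png",o)
for n in("w2","now"):
    im=f if n=="now" else cv2.imread("pics/w2.png")
    h=cv2.cvtColor(im,cv2.COLOR_BGR2HSV)
    for r in(20,80,150,200,250):
        c=np.where((h[r,200:360,1]>70)&(h[r,200:360,0]<22))[0]+200;print(n,r,(c.min(),c.max(),len(c)) if len(c) else None,im[r,283])
E
```

```text
6.8 [ 0.5136 -0.3737  0.2248] 0.22796204165228268
w2 20 (np.int64(259), np.int64(300), 42) [ 59  83 120]
w2 80 (np.int64(260), np.int64(299), 40) [ 62  86 123]
w2 150 (np.int64(258), np.int64(302), 45) [ 93 120 144]
w2 200 (np.int64(259), np.int64(301), 43) [ 93 121 146]
w2 250 (np.int64(244), np.int64(316), 72) [ 92 121 145]
now 20 (np.int64(264), np.int64(295), 32) [ 62  87 121]
now 80 (np.int64(264), np.int64(295), 32) [ 64  88 124]
now 150 (np.int64(261), np.int64(299), 39) [ 94 121 145]
now 200 (np.int64(260), np.int64(299), 40) [ 95 122 147]
now 250 (np.int64(244), np.int64(316), 70) [ 93 121 146]
```

View pics/c3.png

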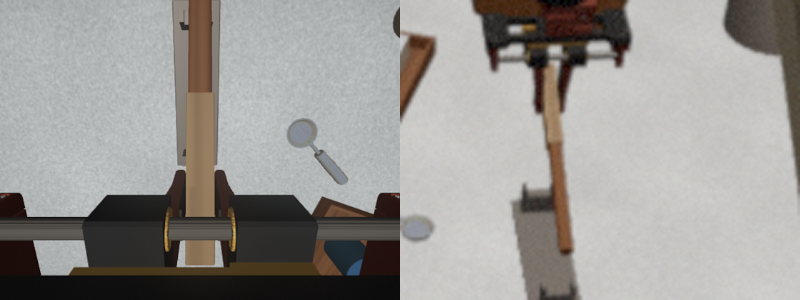

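The bob worked: the rod now narrows with distance in the wrist view (32 px at row 20), which is about 20° of droop. I'll firm up the grip and go look at the mouth.

Emit:
jog_arm(steps=[[0,[0,0,0],0],[0,[0,0,-20],0],[0,[20,15,-50],0],[0,[50,35,-80],0],[0,[85,60,-105],0],[0,[120,82,-105],0],[0,[155,105,-105],0],[0,[190,128,-105],0],[0,[225,150,-105],0],[0,[252,170,-105],0],[0,[252,170,-105],0]], squeeze=30)

```text
time_s: 8.28
tool_pos: [0.5849, -0.075, 0.3235]
ee_rot: [[-0.344, 0.939, -0.002], [0.939, 0.344, 0.001], [0.001, -0.002, -1.0]]
ft_force: [-0.0, -0.8, -0.6]
width: 0.223
gripper_force: 30.0
```

```bash
python3 - <<'E'
from h import *
from workcell import manip,cams
s=manip.get_state();print(s["time_s"],s["tool_pos"],s["width"],s["ee_rot"])
f=cams.grab_frame("wrist")["color"];cv2.imwrite("pics/w4.png",f)
np.save("w4.npy",wT(s))
cv2.imwrite("pics/w4v.png",np.vstack([cv2.resize(f[0:240],(800,343),interpolation=2)]))
h=cv2.cvtColor(f,cv2.COLOR_BGR2HSV)
E
```

```text
8.275 [ 0.5849 -0.075   0.3235] 0.22307188395502264 [[-0.3437  0.9391 -0.0023]
 [ 0.9391  0.3437  0.0005]
 [ 0.0013 -0.002  -1.    ]]
```

View pics/w4v.png

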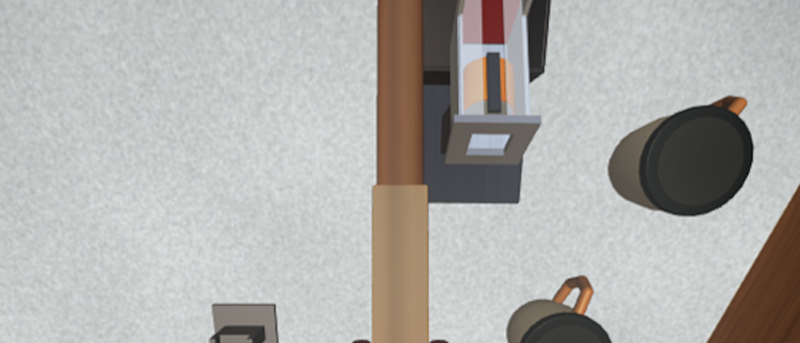

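The wrist view shows the guide plate face with its top edge at crop (453,122)–(537,124), its bottom edge at (445,162)–(520,165), and the hole around (489,144). The pusher is firmly held to its left.

```bash
python3 - <<'E'
from h import *
from workcell import manip
s=manip.get_state();M=np.load("w4.npy")
k=1/1.4286
P=[onz("wrist",(u*k,v*k),z,M) for u,v,z in((453,122,.1886),(537,124,.1886),(445,162,.1414),(520,165,.1414))]
print(np.array(P));
for a,b in((0,1),(2,3)):
    e=P[b]-P[a];print(np.linalg.norm(e),np.degrees(np.arctan2(e[1],e[0]))+90)
c=np.mean(P,0);print("mouth",c)
hh=np.mean([onz("wrist",(u*k,v*k),z,M) for u,v,z in((473,133,.1768),(512,133,.1768),(467,155,.1532),(503,155,.1532))],0);print("hole",hh)
R=s["ee_rot"].T*1000
print("tool coords of mouth",R@(c-s["tool_pos"]))
# rod geometry in tool coords
f=cv2.imread("pics/w4.png");h=cv2.cvtColor(f,cv2.COLOR_BGR2HSV)
for r in(5,20,50,80,110):
    q=np.where((h[r,250:310,1]>70)&(h[r,250:310,0]<22))[0]+250;w=q.max()-q.min()+1
    d=305.843*18/w;pc=np.array([(q.mean()-279.783)/305.843*d,(r-209.06)/305.843*d,d,1]);x=HE@pc*1000 if 0 else (HE[:3,:3]@(pc[:3]/1000)+HE[:3,3])*1000
    print(r,q.min(),q.max(),x,np.degrees(np.arctan2(x[2],x[0])))
from workcell import cams
for n in("top","side"): cv2.imwrite(f"pics/{n}5.png",cams.grab_frame(n)["color"])
t=cv2.imread("pics/top5.png")
E
```

```text
[[0.5776 0.0345 0.1886]
 [0.6251 0.0507 0.1886]
 [0.5853 0.0148 0.1414]
 [0.6364 0.0314 0.1414]]
0.050169676441576064 108.8516392325626
0.05366003719319244 107.9477554644555
mouth [0.6061 0.0329 0.165 ]
hole [0.6062 0.0333 0.165 ]
tool coords of mouth [ 95.0059  57.8134 158.54  ]
5 265 295 [139.9357  -0.6273  58.4165] 22.658210983736588
20 265 295 [131.5404  -0.6221  56.098 ] 23.096762916885616
50 265 296 [113.4454  -0.3332  45.3434] 21.786275660846872
80 264 295 [97.1793 -0.8855 40.8513] 22.800442878537527
110 264 295 [80.9135 -0.8754 36.3592] 24.19717982793088
```

Emit:
jog_arm(steps=[[0,[-25,0,0],0],[0,[-60,10,0],0.5],[0,[-95,25,0],1],[0,[-120,40,0],1.5],[0,[-134,51,10],1.5],[0,[-134,51,30],1.5],[0,[-134,51,50],1.5],[0,[-134,51,64],1.5],[0,[-134,51,64],1.5]])

```text
time_s: 9.55
tool_pos: [0.6777, -0.1848, 0.259]
ee_rot: [[-0.317, 0.948, -0.003], [0.949, 0.317, 0.001], [0.002, -0.002, -1.0]]
ft_force: [0.3, 0.5, 0.4]
width: 0.226
gripper_force: 30.0
```

```bash
python3 - <<'E'
from h import *
from workcell import manip,cams
s=manip.get_state();print(s["time_s"],s["tool_pos"],s["ee_rot"])
t=cams.grab_frame("top")["color"];g=cams.grab_frame("side")["color"]
cv2.imwrite("pics/t6.png",t);cv2.imwrite("pics/s6.png",g)
R=s["ee_rot"];tip=s["tool_pos"]+R@[.205,-.001,.084]
for n in("top","side"):
    for p in(tip,np.array([.6055,.032,.165])):
        q=K[n]@(T[n]@np.append(p,1))[:3];print(n,q[:2]/q[2])
u=lambda a:np.clip(1.5*a,0,255).astype('u1')
cv2.imwrite("pics/c6.png",np.hstack([u(cv2.resize(t[170:220,260:310],(400,400),interpolation=2)),u(cv2.resize(g[150:200,250:300],(400,400),interpolation=2))]))
E
```

```text
9.55 [ 0.6777 -0.1848  0.259 ] [[-0.3168  0.9485 -0.0029]
 [ 0.9485  0.3168  0.0008]
 [ 0.0017 -0.0025 -1.    ]]
top [294.007 184.489]
top [286.2603 186.7565]
side [274.1427 173.0086]
side [273.8468 181.4753]
```

View pics/c6.png

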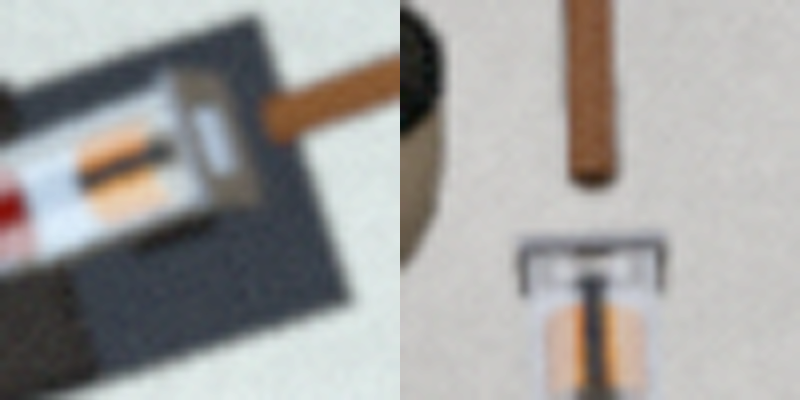

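```bash
python3 - <<'E'
from h import *
a=tri(("top",(293.75,185.25),None),("side",(274.25,172.4),None));print("tip",a)
b=tri(("top",(285.25,187.25),None),("side",(274,180.2),None));print("plate top mid",b)
ax=np.array([-.317*.9063,.948*.9063,-.4226]);up=np.array([-.317*.4226,.948*.4226,.9063])
m=b-.026*up;print("mouth",m)
d=m-a;print(d@ax,d@up,d@[.948,.317,0])
d=np.array([.6055,.032,.165])-a;print(d@ax,d@up,d@[.948,.317,0])
E
```

```text
tip [0.6097 0.0104 0.1789]
plate top mid [0.6033 0.0353 0.1737]
mouth [0.6068 0.0248 0.1502]
0.02540845042628649 -0.019888209384093986 0.0017556005581664477
0.025650754126623414 -0.0034000589735374022 0.002817620695955502
```

Emit:
jog_arm(steps=[[0,[5,1,4],0],[0,[10,1,6],0],[0,[15,1,8.5],0],[0,[19,1,10.5],0],[0,[23,1,12],0],[0,[27,1,14],0],[0,[31,1,16],0],[0,[31,1,16],0]])

```text
time_s: 10.65
tool_pos: [0.6724, -0.1601, 0.2475]
ee_rot: [[-0.316, 0.949, 0.008], [0.949, 0.316, -0.008], [-0.01, 0.005, -1.0]]
ft_force: [4.2, -14.9, 6.3]
width: 0.224
gripper_force: 30.0
```

```bash
python3 - <<'E'
from h import *
from workcell import manip,cams
s=manip.get_state();print(s["time_s"],s["tool_pos"],s["ft_force"])
t=cams.grab_frame("top")["color"];g=cams.grab_frame("side")["color"]
u=lambda a:np.clip(1.5*a,0,255).astype('u1')
cv2.imwrite("pics/c7.png",np.hstack([u(cv2.resize(t[170:220,260:310],(400,400),interpolation=2)),u(cv2.resize(g[150:200,250:300],(400,400),interpolation=2))]))
E
```

```text
10.65 [ 0.6724 -0.1601  0.2475] [  4.2032 -14.8782   6.2746]
```

View pics/c7.png

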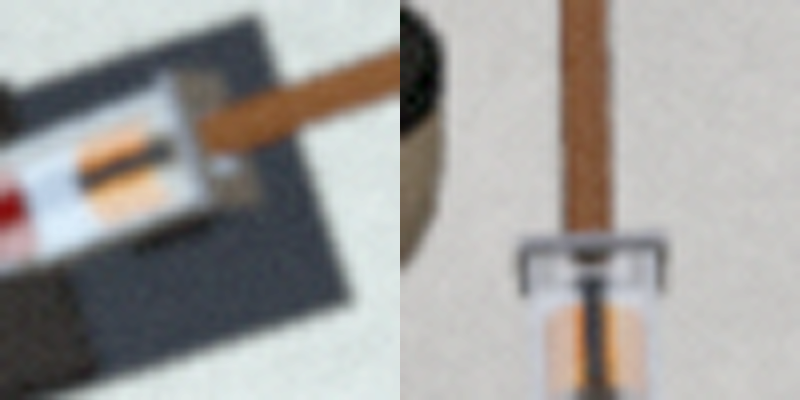

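The rod is pressing on the plate: in the top crop its tip is about 8 px above the hole's centre, so it sits too far in tool +y and slightly high. I'll back off, correct and retry.

Emit:
jog_arm(steps=[[0,[-8,0,-4],0],[0,[-14,-2.5,-5],0],[0,[-14,-2.5,-5],0],[0,[-9,-2.5,-2.5],0],[0,[-5,-2.5,-0.5],0],[0,[-2,-2.5,0.5],0],[0,[2,-2.5,2.5],0],[0,[5,-2.5,4],0],[0,[5,-2.5,4],0]])

```text
time_s: 11.88
tool_pos: [0.6699, -0.1585, 0.2448]
ee_rot: [[-0.317, 0.948, 0.012], [0.948, 0.317, -0.013], [-0.016, 0.007, -1.0]]
ft_force: [6.6, -25.3, 8.3]
width: 0.226
gripper_force: 30.0
```

Emit:
jog_arm(steps=[[0,[-10,0,-4.5],0],[0,[-24,0,-11],0],[0,[-24,0,-11],0]])

```text
time_s: 12.25
tool_pos: [0.6738, -0.1751, 0.2518]
ee_rot: [[-0.316, 0.949, 0.0], [0.949, 0.316, 0.0], [-0.0, 0.0, -1.0]]
ft_force: [-0.1, 0.1, -0.4]
width: 0.226
gripper_force: 30.0
```

```bash
cat >rod.py <<'E'
from h import *
from workcell import manip,cams
def line(c,roi,show=None):
    f=cams.grab_frame(c)["color"];x0,y0,x1,y1=roi
    h=cv2.cvtColor(f,cv2.COLOR_BGR2HSV)[y0:y1,x0:x1]
    m=((h[...,0]<14)&(h[...,1]>90)&(h[...,2]>50)).astype('u1')
    n,l,st,ce=cv2.connectedComponentsWithStats(m);i=1+np.argmax(st[1:,4]);y,x=np.where(l==i)
    P=np.c_[x+x0,y+y0].astype(float);return f,P
s=manip.get_state();print(s["time_s"],s["tool_pos"],s["ft_force"])
ft,pt=line("top",(280,150,330,200));fs,ps=line("side",(255,90,300,185))
cv2.imwrite("pics/t8.png",ft);cv2.imwrite("pics/s8.png",fs)
pl=[]
for c,P in(("top",pt),("side",ps)):
    vx,vy,x0,y0=cv2.fitLine(P.astype('f4'),cv2.DIST_HUBER,0,.01,.01).ravel()
    t=(P-[x0,y0])@[vx,vy];print(c,len(P),(x0,y0),(vx,vy),"ends",[x0+vx*t.min(),y0+vy*t.min()],[x0+vx*t.max(),y0+vy*t.max()])
    o,d1=ray(c,(x0+vx*t.min(),y0+vy*t.min()));_,d2=ray(c,(x0+vx*t.max(),y0+vy*t.max()));n=np.cross(d1,d2);n/=np.linalg.norm(n);pl.append((n,n@o))
d=np.cross(pl[0][0],pl[1][0]);d/=np.linalg.norm(d);d*=np.sign(d[1])
p=np.linalg.lstsq(np.array([pl[0][0],pl[1][0]]),np.array([pl[0][1],pl[1][1]]),rcond=None)[0]
p=p+d*(.033-p[1])/d[1]
print("line dir",d,"pitch",np.degrees(np.arcsin(-d[2])),"head",np.degrees(np.arctan2(d[1],d[0])),"at y=.033:",p)
# hole in t6: bright pixels on the plate
f=cv2.imread("pics/t6.png")[170:205,278:297].astype(int)
print(f.sum(2)[10:27])
E
python3 rod.py
```

```text
12.25 [ 0.6738 -0.1751  0.2518] [-0.1063  0.0744 -0.4438]
top 139 (np.float32(309.3878), np.float32(179.60889)) (np.float32(0.94443685), np.float32(-0.32869297)) ends [np.float64(290.4210759016813), np.float64(186.20988351415937)] [np.float64(328.6222806545189), np.float64(172.91469329173086)]
side 234 (np.float32(273.58133), np.float32(151.92554)) (np.float32(0.028021676), np.float32(0.9996073)) ends [np.float64(272.91070248021214), np.float64(128.00250282429252)] [np.float64(274.22955975628247), np.float64(175.0496306029583)]
line dir [-0.3014  0.8961 -0.3259] pitch 19.02037422601704 head 108.58853377270067 at y=.033: [0.6034 0.033  0.1564]
[[192 250 284 266 218 200 193 199 201 181 156 129 134 136 133 145 206 295
  362]
 [286 319 327 285 229 203 200 198 200 193 170 140 133 140 130 139 170 224
  268]
 [378 394 367 308 251 213 203 209 213 207 180 154 133 129 141 148 163 182
  200]
 [406 396 373 327 275 230 260 274 269 242 191 163 139 132 142 163 175 187
  184]
 [398 411 403 365 296 265 306 356 339 281 217 166 139 133 148 166 183 183
  177]
 [400 397 397 364 308 272 314 364 364 312 24
[... 228 characters left out ...]
 313 369 366 309 237 181 149 130 128 131 132
  145]
 [163 154 176 230 289 304 272 282 354 368 322 254 198 155 137 127 129 133
  146]
 [201 224 257 295 328 322 285 263 318 357 322 266 206 164 142 130 131 126
  130]
 [288 326 364 374 381 357 304 250 276 304 279 240 203 180 148 131 130 121
  134]
 [370 401 414 409 411 385 329 268 229 229 221 210 198 182 153 143 121 131
  124]
 [406 420 426 415 411 396 354 282 231 209 201 199 191 185 156 137 133 133
  120]
 [406 414 413 415 412 382 338 277 234 201 191 186 194 183 161 133 132 129
  123]
 [405 402 393 394 367 332 283 248 203 179 167 165 166 167 153 139 130 125
  125]
 [388 359 342 311 271 225 195 173 141 135 140 134 130 140 134 135 125 130
  121]]
```

```bash
python3 - <<'E'
from h import *
def pr(c,p):
    q=K[c]@(T[c]@np.append(p,1))[:3];return q[:2]/q[2]
x=np.array([-.317,.948,0]);ax=.9063*x-[0,0,.4226];up=.4226*x+[0,0,.9063];y=np.array([.948,.317,0])
m=np.array([.6055,.0325,.165])
for n,p in dict(outtop=m+.026*up,intop=m+.026*up+.005*ax,inbot=m-.026*up+.005*ax,outbot=m-.026*up,roofend=m+.022*up+.09*ax,mouth=m).items():
    print(n,"top",pr("top",p),"side",pr("side",p))
# tip solve: unknown tip; top end <-> tip+9up, side end <-> tip-9up
from scipy.optimize import least_squares
def res(t):
    th=np.radians(21);u=np.sin(th)*x+np.array([0,0,np.cos(th)])
    return np.r_[pr("top",t+.009*u)-[290.2,186.2],pr("side",t-.009*u)-[274.23,175.6]]
r=least_squares(res,m);print("tip",r.x,r.fun);d=m-r.x;print(d@ax,d@up,d@y)
s=cv2.imread("pics/s6.png").astype(int).sum(2)
print(s[172:204,268],s[172:204,280]);t=cv2.imread("pics/t6.png").astype(int).sum(2)
print(s[160:204,274])
E
```

```text
outtop top [282.7591 186.7597] side [273.7062 178.4226]
intop top [281.274  187.2994] side [273.75   180.1275]
inbot top [287.8713 187.2661] side [273.9202 186.3209]
outbot top [289.3149 186.7446] side [273.8776 184.6661]
roofend top [257.2089 196.2283] side [274.5212 210.0822]
mouth top [286.0934 186.752 ] side [273.7933 181.5969]
tip [0.607  0.0183 0.1796] [-0.0894 -0.5399  0.5178  0.0817]
0.01882111264527335 -0.007374130269017616 0.0031170211424425332
[404 405 408 400 413 409 400 342 278 263 325 349 349 353 384 410 410 387
 367 359 353 358 363 367 360 367 364 370 388 412 417 421] [398 397 390 396 397 403 369 320 240 305 347 355 352 365 386 404 400 387
 372 370 374 371 373 374 365 371 364 365 374 400 413 415]
[187 178 175 183 185 180 178 170 183 176 177 123  91 211 350 397 404 403
 381 329 245 183 299 327 231 155 152 155 154 141 140 126 131 138 137 139
 137 129 138 144 150 209 333 375]
```

Emit:
jog_arm(steps=[[0,[-3,1.5,6],0],[0,[-3,1.5,6],0],[0,[3,1.5,9],0],[0,[8,1.5,11],0],[0,[12,1.5,13],0],[0,[16,1.5,14.7],0],[0,[20,1.5,16.5],0],[0,[24,1.5,18.5],0],[0,[24,1.5,18.5],0]])

```text
time_s: 13.48
tool_pos: [0.6672, -0.1511, 0.233]
ee_rot: [[-0.316, 0.949, -0.0], [0.949, 0.316, 0.0], [0.0, -0.0, -1.0]]
ft_force: [-0.7, -0.3, -0.4]
width: 0.228
gripper_force: 30.0
```

Emit:
jog_arm(steps=[[0,[4,0,1.8],0],[0,[8,0,3.7],0],[0,[8,0,3.7],0]])

```text
time_s: 13.85
tool_pos: [0.6651, -0.1442, 0.2298]
ee_rot: [[-0.316, 0.949, 0.001], [0.949, 0.316, -0.001], [-0.001, 0.001, -1.0]]
ft_force: [0.8, -3.1, 0.5]
width: 0.224
gripper_force: 30.0
```

```bash
python3 - <<'E'
from h import *
from workcell import manip,cams
s=manip.get_state();print(s["time_s"],s["tool_pos"],s["ft_force"])
t=cams.grab_frame("top")["color"];g=cams.grab_frame("side")["color"]
u=lambda a:np.clip(1.5*a,0,255).astype('u1')
cv2.imwrite("pics/c9.png",np.hstack([u(cv2.resize(t[170:220,260:310],(400,400),interpolation=2)),u(cv2.resize(g[150:200,250:300],(400,400),interpolation=2))]))
E
```

```text
13.85 [ 0.6651 -0.1442  0.2298] [ 0.8342 -3.0586  0.5364]
```

View pics/c9.png

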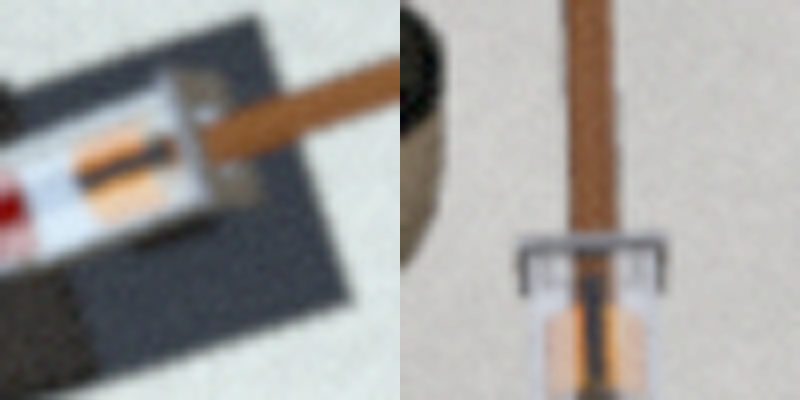

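The rod is through the hole and the tip is touching the capsule with about 3 N. Next is a steady push, with the tail drifting onto the sleeve axis.

Emit:
jog_arm(steps=[[0,[4,0,1],0],[0,[8,0,2],0],[0,[12,0,3],0],[0,[16,0,4],0],[0,[20,0,5],0],[0,[24,0,6],0],[0,[28,0,7],0],[0,[32,0,8],0],[0,[36,0,9],0],[0,[40,0,10],0],[0,[44,0,11],0],[0,[48,0,12],0]])

```text
time_s: 15.45
tool_pos: [0.6496, -0.0981, 0.2174]
ee_rot: [[-0.316, 0.949, -0.0], [0.949, 0.316, -0.0], [-0.0, -0.0, -1.0]]
ft_force: [-0.4, -2.3, -0.1]
width: 0.226
gripper_force: 30.0
```

Emit:
jog_arm(steps=[[0,[4,0,1],0],[0,[8,0,2],0],[0,[12,0,3],0],[0,[16,0,4],0],[0,[20,0,5],0],[0,[24,0,6],0],[0,[28,0,7],0],[0,[32,0,8],0],[0,[36,0,9],0],[0,[40,0,10],0],[0,[44,0,11],0],[0,[48,0,12],0]])

```text
time_s: 16.95
tool_pos: [0.6343, -0.0524, 0.2054]
ee_rot: [[-0.316, 0.949, -0.0], [0.949, 0.316, 0.0], [0.0, -0.0, -1.0]]
ft_force: [0.5, -2.5, -1.2]
width: 0.224
gripper_force: 30.0
```

```bash
cat >look.py <<'E'
from h import *
from workcell import manip,cams
s=manip.get_state();print(s["time_s"],s["tool_pos"],s["ft_force"])
for c in("top","side"):
    f=cams.grab_frame(c)["color"];cv2.imwrite(f"pics/L{c}{s['time_s']:.1f}.png",f)
    h=cv2.cvtColor(f,cv2.COLOR_BGR2HSV);roi=(200,160,310,240) if c=="top" else (245,165,305,285)
    x0,y0,x1,y1=roi;q=h[y0:y1,x0:x1].astype(int)
    for n,m in(("orange",(abs(q[...,0]-14)<5)&(q[...,1]>110)&(q[...,2]>110)),("red",((q[...,0]<5)|(q[...,0]>174))&(q[...,1]>140)&(q[...,2]>50))):
        y,x=np.where(m);print(c,n,len(x),(x.min()+x0,x.max()+x0,y.min()+y0,y.max()+y0,x.mean()+x0,y.mean()+y0) if len(x) else "")
E
python3 look.py
```

```text
16.95 [ 0.6343 -0.0524  0.2054] [ 0.5086 -2.5047 -1.1621]
top orange 12 (np.int64(257), np.int64(263), np.int64(204), np.int64(205), np.float64(259.5833333333333), np.float64(204.41666666666666))
top red 157 (np.int64(244), np.int64(256), np.int64(191), np.int64(208), np.float64(250.03184713375796), np.float64(199.56687898089172))
side orange 82 (np.int64(270), np.int64(280), np.int64(229), np.int64(238), np.float64(275.0121951219512), np.float64(233.609756097561))
side red 273 (np.int64(267), np.int64(283), np.int64(211), np.int64(228), np.float64(275.0842490842491), np.float64(219.5054945054945))
```

Emit:
jog_arm(steps=[[0,[3,0,1.2],0],[0,[6,0,2.4],0],[0,[9,0,3.8],0],[0,[12,0,5],0],[0,[12,0,5],0]])

```text
time_s: 17.68
tool_pos: [0.6304, -0.0409, 0.2003]
ee_rot: [[-0.316, 0.949, -0.001], [0.949, 0.316, 0.0], [0.001, -0.0, -1.0]]
ft_force: [0.5, -0.3, -1.2]
width: 0.225
gripper_force: 30.0
```

```bash
python3 look.py; python3 -c "
import cv2,glob,os
from h import *
a=max(glob.glob('pics/Ltop*'),key=os.path.getmtime);b=max(glob.glob('pics/Lside*'),key=os.path.getmtime)
u=lambda a:np.clip(1.6*a,0,255).astype('u1')
cv2.imwrite('pics/c10.png',np.hstack([u(cv2.resize(cv2.imread(a)[160:240,210:310],(400,320),interpolation=2)),u(cv2.resize(cv2.imread(b)[165:285,235:325],(240,320),interpolation=2))]))"
```

```text
17.675 [ 0.6304 -0.0409  0.2003] [ 0.4933 -0.3437 -1.2433]
top orange 11 (np.int64(257), np.int64(263), np.int64(204), np.int64(205), np.float64(259.8181818181818), np.float64(204.45454545454544))
top red 190 (np.int64(242), np.int64(257), np.int64(191), np.int64(208), np.float64(249.2315789473684), np.float64(199.67894736842106))
side orange 84 (np.int64(270), np.int64(280), np.int64(229), np.int64(238), np.float64(274.9761904761905), np.float64(233.60714285714286))
side red 276 (np.int64(267), np.int64(283), np.int64(211), np.int64(228), np.float64(275.07608695652175), np.float64(219.55797101449275))
```

View pics/c10.png

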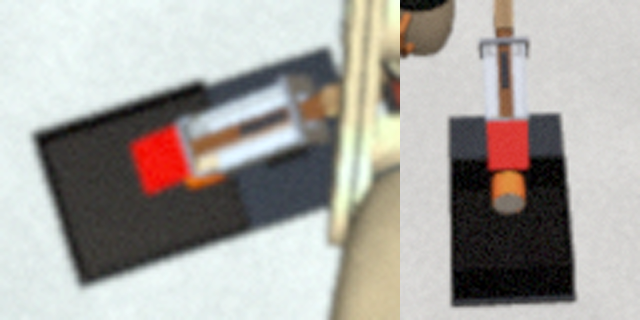

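The flap is wide open on the rod, and the capsule hasn't moved while the rod advanced 12 mm (side 275,233). I'll check whether it's on the box floor.

```bash
python3 - <<'E'
from h import *
for z in(.03,.06,.09,.12):
    p=onz("side",(275,233.6),z);q=K["top"]@(T["top"]@np.append(p,1))[:3];print(z,p,q[:2]/q[2])
E
```

```text
0.03 [0.5811 0.1068 0.03  ] [262.0354 199.0444]
0.06 [0.5733 0.1298 0.06  ] [254.5695 200.2465]
0.09 [0.5656 0.1529 0.09  ] [246.7864 201.4997]
0.12 [0.5579 0.1759 0.12  ] [238.6655 202.8073]
```

The capsule lies on the box floor: with z≈0.03 the two views agree. Now drawing the pusher straight out along the axis.

Emit:
jog_arm(steps=[[0,[-8,0,-3.5],0],[0,[-20,0,-9],0],[0,[-34,0,-15.5],0],[0,[-48,0,-22],0],[0,[-62,0,-28.5],0],[0,[-76,0,-35],0],[0,[-90,0,-41.5],0],[0,[-104,0,-48],0],[0,[-118,0,-54.5],0],[0,[-132,0,-61],0],[0,[-148,0,-68],0],[0,[-165,0,-76],0]])

```text
time_s: 19.27
tool_pos: [0.6832, -0.1989, 0.2771]
ee_rot: [[-0.316, 0.949, 0.0], [0.949, 0.316, 0.0], [-0.0, 0.0, -1.0]]
ft_force: [1.2, -0.1, -0.2]
width: 0.229
gripper_force: 30.0
```

```bash
python3 look.py; python3 - <<'E'
from h import *
from workcell import manip,cams
s=manip.get_state();print(s["tool_pos"],s["joints"])
f=cams.grab_frame("wrist")["color"];cv2.imwrite("pics/w11.png",f);h=cv2.cvtColor(f,cv2.COLOR_BGR2HSV)
for r in(5,20,50,80,110):
    q=np.where((h[r,250:310,1]>70)&(h[r,250:310,0]<22))[0]+250;w=q.max()-q.min()+1
    d=.305843*18/w;x=(HE[:3,:3]@(np.array([(q.mean()-279.783)/305.843,(r-209.06)/305.843,1])*d)+HE[:3,3])*1000
    print(r,w,x,np.degrees(np.arctan2(x[2]-2.7,x[0])))
for r in range(80,240,8): print(r,f[r,281],end=" ")
E
```

```text
19.275 [ 0.6832 -0.1989  0.2771] [ 1.1672 -0.1258 -0.1701]
top orange 17 (np.int64(255), np.int64(262), np.int64(197), np.int64(205), np.float64(257.88235294117646), np.float64(202.94117647058823))
top red 11 (np.int64(258), np.int64(261), np.int64(195), np.int64(198), np.float64(259.72727272727275), np.float64(196.1818181818182))
side orange 82 (np.int64(270), np.int64(280), np.int64(229), np.int64(238), np.float64(274.9390243902439), np.float64(233.71951219512195))
side red 6 (np.int64(268), np.int64(280), np.int64(211), np.int64(212), np.float64(271.6666666666667), np.float64(211.83333333333334))
[ 0.6838 -0.2     0.2778] [-17.2553  29.7403  79.4883  -0.0169  70.6259 -35.5889]
5 30 [142.1667  -0.9249  65.1737] 23.72259497194987
20 30 [133.4916  -0.9195  62.7779] 24.230128593404956
50 30 [116.1414  -0.9087  57.9863] 25.45565096181317
80 31 [97.9594 -0.6012 46.8239] 24.248253680468892
110 31 [81.1689 -0.5908 42.1869] 25.941897464297938
80 [ 77 101 140] 88 [ 78 102 139] 96 [ 77 101 140] 104 [ 78 102 140] 112 [ 77 101 139] 120 [ 79 102 140] 128 [ 79 103 140] 136 [ 78 102 140] 144 [107 135 161] 152 [108 136 161] 160 [107 136 162] 168 [108 136 162] 176 [107 136 162] 184 [107 137 162] 192 [107 137 163] 200 [106 136 162] 208 [107 137 163] 216 [107 136 162] 224 [106 135 161] 232 [106 136 162]
```

The rod is out and the flap is shut (red visible only at the hinge line). Pitch is about 23° with roughly 4 mm of slip in the grip. Heading back over the rest.

Emit:
jog_arm(steps=[[0,[-20,-10,0],0],[0,[-45,-35,0],0],[0,[-70,-70,0],-0.5],[0,[-90,-110,5],-1],[0,[-107,-150,15],-1.5],[0,[-107,-185,30],-1.5],[0,[-107,-218,55],-1.5],[0,[-107,-218,85],-1.5],[0,[-107,-218,110],-1.5],[0,[-107,-218,110],-1.5],[0,[-107,-218,110],-1.5]])

```text
time_s: 20.8
tool_pos: [0.51, -0.3689, 0.1672]
ee_rot: [[-0.341, 0.94, 0.001], [0.94, 0.341, -0.001], [-0.001, 0.0, -1.0]]
ft_force: [0.5, -0.3, -0.1]
width: 0.23
gripper_force: 30.0
```

```bash
python3 - <<'E'
from h import *
from workcell import manip,cams
s=manip.get_state();print(s["time_s"],s["tool_pos"],s["ee_rot"]);print(rel(s,(.5108,-.3709,.1127)))
f=cams.grab_frame("wrist")["color"];g=cams.grab_frame("side")["color"]
cv2.imwrite("pics/w12.png",f);cv2.imwrite("pics/s12.png",g)
u=lambda a:np.clip(1.5*a,0,255).astype('u1')
cv2.imwrite("pics/c12.png",np.hstack([cv2.resize(f,(400,300)),u(cv2.resize(g[80:200,280:440],(400,300),interpolation=2))]))
E
```

```text
20.8 [ 0.51   -0.3689  0.1672] [[-0.3409  0.9401  0.0006]
 [ 0.9401  0.3409 -0.0005]
 [-0.0007  0.0004 -1.    ]]
[-2.1  0.  54.5]
```

View pics/c12.png

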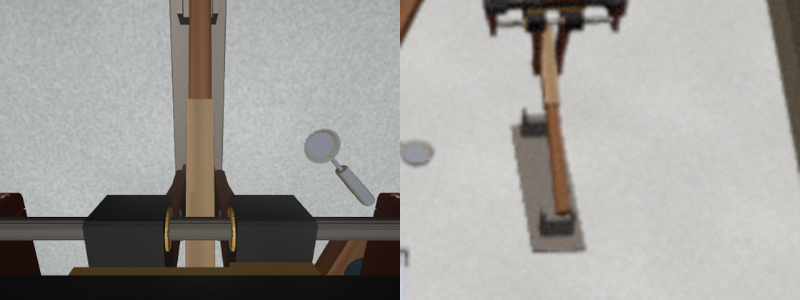

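The rod is centred over the front cradle (rod at 200, cradle cheeks at 182 and 217). I'll lower until the rod nears the front cradle.

Emit:
jog_arm(steps=[[0,[-2,0,12],0],[0,[-2,0,26],0],[0,[-2,0,38],0],[0,[-2,0,46],0],[0,[-2,0,52],0],[0,[-2,0,52],0]])

```text
time_s: 21.65
tool_pos: [0.5103, -0.3699, 0.114]
ee_rot: [[-0.341, 0.94, -0.001], [0.94, 0.341, 0.001], [0.001, -0.0, -1.0]]
ft_force: [1.1, 1.2, -0.5]
width: 0.223
gripper_force: 30.0
```

Emit:
jog_arm(steps=[[0,[0,0,0],0],[0,[0,0,4],0],[0,[-1,0,10],0],[0,[-3,0,16],0],[0,[-5,0,23],0],[0,[-7,0,30],0],[0,[-9,0,37],0],[0,[-10,0,44],0],[0,[-11,0,51],0],[0,[-12,0,58],0],[0,[-13,0,64],0],[0,[-13,0,65],0]], squeeze=4)

```text
time_s: 23.15
tool_pos: [0.5149, -0.3824, 0.0492]
ee_rot: [[-0.341, 0.94, -0.0], [0.94, 0.341, 0.0], [0.0, -0.0, -1.0]]
ft_force: [-0.9, 0.7, 3.9]
width: 0.23
gripper_force: 4.0
```

```bash
python3 - <<'E'
from h import *
from workcell import manip,cams
s=manip.get_state();print(s["time_s"],s["tool_pos"],s["ft_force"])
f=cams.grab_frame("wrist")["color"];cv2.imwrite("pics/w13.png",f)
for n in("w2","w13"):
    im=cv2.imread(f"pics/{n}.png");h=cv2.cvtColor(im,cv2.COLOR_BGR2HSV)
    for r in(20,80,200):
        c=np.where((h[r,200:360,1]>70)&(h[r,200:360,0]<22))[0]+200;print(n,r,c.min(),c.max())
    print(np.argmax(np.diff(im[60:200,281].astype(int).sum(1)))+60)
E
```

```text
23.15 [ 0.5149 -0.3824  0.0492] [-0.8544  0.69    3.9224]
w2 20 259 300
w2 80 260 299
w2 200 259 301
126
w13 20 259 300
w13 80 260 299
w13 200 259 301
135
```

The pusher is level and seated. Release and retreat.

Emit:
jog_arm(steps=[[0.4,[0,0,0],0],[0.8,[0,0,0],0],[1,[0,0,0],0],[1,[0,0,0],0],[1,[0,0,0],0],[1,[0,0,0],0],[1,[0,0,-15],0],[1,[0,0,-50],0],[1,[0,0,-100],0],[1,[0,0,-150],0],[1,[0,0,-165],0],[1,[0,0,-165],0]])

```text
time_s: 24.7
tool_pos: [0.5152, -0.3827, 0.2158]
ee_rot: [[-0.341, 0.94, 0.002], [0.94, 0.341, -0.001], [-0.002, 0.001, -1.0]]
ft_force: [-0.5, -0.6, -0.8]
width: 1.0
gripper_force: 0.0
```

```bash
python3 look.py; python3 - <<'E'
from h import *
from workcell import manip,cams
s=manip.get_state();M=wT(s);f=cams.grab_frame("wrist")["color"];cv2.imwrite("pics/w14.png",f)
g=cams.grab_frame("side")["color"];u=lambda a:np.clip(1.5*a,0,255).astype('u1')
cv2.imwrite("pics/c14.png",np.hstack([cv2.resize(f,(400,300)),u(cv2.resize(g[110:270,230:390],(300,300),interpolation=2))]))
E
```

```text
24.7 [ 0.5152 -0.3827  0.2158] [-0.4765 -0.5976 -0.8094]
top orange 20 (np.int64(254), np.int64(263), np.int64(197), np.int64(206), np.float64(257.95), np.float64(202.9))
top red 11 (np.int64(258), np.int64(261), np.int64(195), np.int64(198), np.float64(259.72727272727275), np.float64(196.1818181818182))
side orange 82 (np.int64(270), np.int64(280), np.int64(229), np.int64(238), np.float64(275.0121951219512), np.float64(233.609756097561))
side red 7 (np.int64(268), np.int64(280), np.int64(211), np.int64(212), np.float64(271.85714285714283), np.float64(211.85714285714286))
```

View pics/c14.png

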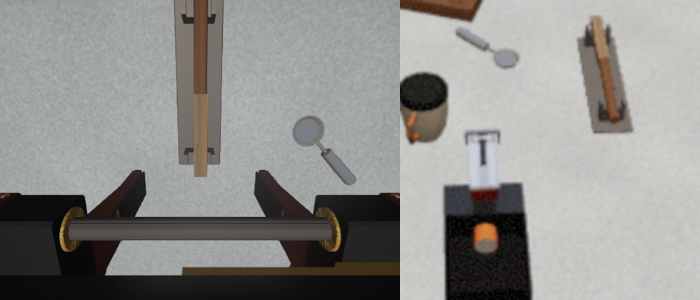

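The pusher lies in both cradles with its tip pointing the original way. The capsule is in the box, the flap is shut, and the gripper is clear of everything.

```bash
python3 -c "
from workcell import manip;print(manip.close_job())"
```

```text
the job is handed in; nothing more can be done
None
```

The job is handed in at about 25 s: the camera views show the capsule in the catch box, the flap shut and the pusher back in both cradles, though the rod pressed the guide plate twice (up to about 27 N) before it found the hole.

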